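Lock the knob of a microscope clamp bar in its holding cradle

ROBOT

A 7-joint arm with a two-finger parallel gripper is mounted at the origin on the work surface. World frame = base frame: x ahead of the robot, y to its left, z up, the work surface at z = 0. Lengths are in m, angles in rad, forces in N, time in s.
With the tool pointing down it reaches from about 0.425 to 0.875 m from the base axis. Payload 8.4 kg.
Tool frame: the origin (TCP) lies on the centre line of the jaws, within the pads' length; the fingertips stand 25 mm ahead of it and the grasp point (between the pads) lies 6 mm ahead of it (bot.tip_reach is the distance from the TCP to the fingertips, in m); z points along the fingers, y is the direction in which the jaws open and shut (so a half turn about z gives the same grasp; the last joint's range is limited). The gripper opens to 85 mm and grips with 20 to 120 N. Pads are 22 mm wide; open, the fingers measure 114 mm over their backs; the gripper's body (76 mm by 85 mm) begins 54 mm behind the grasp point. The pads swing forward as they close: fully open they stand 13 mm farther back than shut.
Start: joints at [-1.258, 0.333, 0.04, 1.465, -0.013, 1.343, -0.059], TCP at [0.26, 0.596, 0.256] pointing down, gripper open.
Joint ranges: [-2.58, 2.58], [-0.38, 2.09], [-1.3, 1.39], [0.25, 2.4], [-1.5, 4.64], [0.08, 2.09], [-2.65, 2.65]. Speed limits (rad/s): [2.22, 2.22, 2.79, 2.79, 3.14, 3.14, 3.14].

INTERFACE

Orientations are given as a unit quaternion [x, y, z, w].
In Python, from rig import bot, status, camera, order gives the robot as it stands. Calls block until the motion is done:
- bot.move_to(position, orientation): joint-space move of the TCP to a pose.
- bot.servo_line(position, rot=None, rate=0.15, force_limit=None): straight line of the TCP; rot=None keeps the orientation; rate is the mean speed in m/s. With force_limit (N) it stops when the force on the tool has changed by that much, and returns True; else False.
- bot.set_joints(angles): joint-space move.
- bot.set_gripper(opening): opening from 0.0 (shut) to 1.0 (fully open); the grip force is fixed at half the most; returns when the fingers have stopped.
- bot.pause(seconds).
- bot.inverse_kinematics(position, orientation): joint angles nearest the present ones, or None.
- status.get_state(): the state.
- camera(name): name is "scene" or "top" or "wrist"; returns a dict with "frame" (480x640x3 uint8, red, green, blue), "fx", "fy", "cx", "cy" (pixels), "world_to_cam" (4x4, takes a point from world to camera coordinates); the wrist camera has in their place "mount" (4x4, takes a point from camera to tool coordinates, whose origin is the TCP and whose axes are the flange's). Camera axes: x right, y up, looking along -z (the intrinsics and any distortion apply to the point x, -y, -z); pixel columns grow to the right and rows downward; lengths in m; the calibration is good to about 2 mm. A picture is of the moment at which its call begins: read the wrist's pose just before it. There is no depth.
A pose or a line that the arm cannot do raises bot.PlanningError and nothing moves.
- order.finish_job(): hands the job in, once; it reports no verdict.
The state is a dict: "clock": time; "joints": joint angles; "joint_vel": joint speeds; "joint_efforts": joint torques, N m; "tcp_pos": TCP position; "orientation": TCP orientation; "contact_force": force on the tool from outside, world axes, zero at the start; "moment": the same for the moment, N m; "grip_width": opening from 0.0 (shut) to 1.0 (fully open).
Only numpy, scipy, OpenCV 4.12 (cv2) and the standard library are available. Lean on these libraries where they do the work, as an engineer would, in place of code of your own. Each camera call takes 0.05 s, during which the arm holds its last target.

TASK

Lift the knobbed clamp bar by its knob and set it flat in the slot of the steel cradle, centred along the slot. Once it is seated, turn its knob clockwise (seen from above) to its stop, so that it is locked, then let go and leave the bar lying in the cradle. Anywhere else the bar just spins along with the knob; leave the round mount with the same kind of knob where it stands.

Things in the scene. Friction and masses are not known exactly. Their poses are not given: they have to be found in the camera images.
- clamp_bar: Loose flat aluminium bar 110 x 28 x 12 mm (x, y, z) with a black wing knob in the middle of its top; 0.2 kg. Origin: centre of its underside. Heights from there: round boss 28 mm across, 12 to 30 mm; on it the upright wing, 40 mm long, 14 mm thick, 30 to 68 mm. Gripped across the wing's 14 mm, the whole bar lifts. A like bar without a knob, farther back, is not it.
- bar_knob (a joint): Turn of the wing knob on the bar, rad. 0: the wing's 40 mm length lies along the bar's length. Grows clockwise seen from above, relative to the bar, to a firm stop at 1.05 (60 degrees, locked). Starts at 0 to 0.15. Stiff (0.2 N m), stays where left; an unbraced bar turns along with it.
- cradle: Steel cradle fixed to the table: plate 110 (x) by 84 (y) by 8 mm, with two fences 110 mm long along x on its long edges, each 18 mm thick, tops 24 mm above the table. Between them a slot along x, 48 mm wide, open-ended, floor 8 mm above the table. Origin: centre of its underside. A centred bar has 10 mm play each side and swings about 10 degrees before the fences stop it.
- disc_mount: Bystander to leave alone: round aluminium disc 78 mm across, 12 mm thick, with the same kind of black wing knob, 68 mm tall in all. Loose. Origin: centre of its underside; z up.
Mind the look-alikes: they are no part of the job. What is shaped like the cradle but brown or purple is not meant.

How it is judged:
By the outcome, as a careful person would: the job done as asked, in the order asked, and still so for the second after the job is handed in, with the robot touching nothing.
It also fails if it takes over 48 s, if anything falls off the work surface, if the arm or the gripper's body presses on something with over 40 N, if the wrist force passes 120 N, or if a joint passes its speed limit or range.

## Working session

There is one attempt and no reset: what is moved stays moved. The work goes in short steps, each a Python script; the robot and the scene stay as the last script left them, time stands still between calls to the robot, and variables do not carry over. Pictures are saved under pics/ and viewed, and the job is handed in when it is done.

```bash
mkdir -p pics; ls; python3 - <<'E'
from rig import bot,status,camera,order
import cv2,numpy as np
for n in ("scene","top"):
    c=camera(n); cv2.imwrite(f"pics/{n}0.png",c["frame"][:,:,::-1]); print(n,{k:v for k,v in c.items() if k!="frame"})
s=status.get_state();print(s)
E
```

```text
pics
scene {'fx': 499.5008053157912, 'fy': 499.5008053157912, 'cx': 321.05511212646235, 'cy': 234.84767643262592, 'world_to_cam': array([[ 0.81754884,  0.57559529, -0.01743469, -0.38464793],
       [-0.34417005,  0.51266873,  0.78658614,  0.11696274],
       [ 0.46169349, -0.63707208,  0.61723438, -1.06382296],
       [ 0.        ,  0.        ,  0.        ,  1.        ]])}
top {'fx': 540.6101919548321, 'fy': 540.6101919548321, 'cx': 315.53777549011625, 'cy': 237.78978711580575, 'world_to_cam': array([[-0.02417034, -0.99965015, -0.01074094,  0.01215801],
       [ 0.99925133, -0.02448257,  0.02995633, -0.46208448],
       [-0.03020882, -0.01000885,  0.9994935 , -1.04086544],
       [ 0.        ,  0.        ,  0.        ,  1.        ]])}
{'clock': 0.1, 'joints': array([-1.25820898,  0.33384273,  0.03986111,  1.46618202, -0.01338529,
        1.34330227, -0.05850195]), 'joint_vel': array([ 7.58853631e-04, -2.77259941e-03, -3.89226997e-05, -4.14778353e-03,
       -6.86982178e-04, -5.16184130e-04, -1.34225336e-04]), 'joint_efforts': array([ 4.63624368e-03, -6.60017323e+01,  1.37070682e+00, -4.06476045e+01,
        1.71779457e-02,  8.83414701e-03, -2.13427808e-05]), 'tcp_pos': array([0.26002876, 0.59531113, 0.2555088 ]), 'orientation': array([ 2.04443301e-01,  9.78878132e-01, -7.27970400e-04, -9.67109894e-05]), 'contact_force': array([-0.43204911,  0.19653556,  0.46326926]), 'moment': array([ 0.01010457, -0.03212747,  0.03240701]), 'grip_width': 1.0005218767417543}
```

View pics/top0.png

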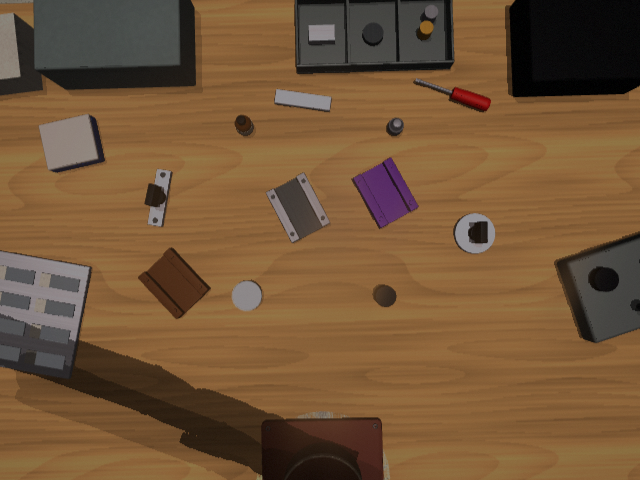

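View pics/scene0.png

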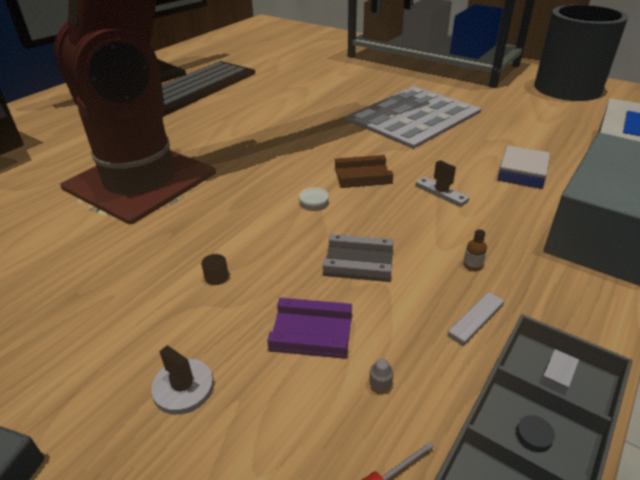

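Candidates in the top view:
- **Bar:** the knobbed bar is at (158,197). The plain bar at (303,100) has no knob, and the round disc mount at (475,233) is the bystander.
- **Cradle:** the grey steel cradle is at (298,208). The brown one at (174,283) and the purple one at (385,193) are look-alikes.

I'll confirm these in an enlarged crop.

```bash
python3 - <<'E'
import cv2,numpy as np
a=cv2.imread("pics/top0.png"); 
f=lambda x,y,s=40:cv2.resize(a[y-s:y+s,x-s:x+s],(400,400),interpolation=cv2.INTER_CUBIC)
o=np.hstack([f(160,197),f(298,208)])
cv2.imwrite("pics/crop0.png",np.clip(o.astype(float)*1.7,0,255).astype(np.uint8))
E
```

```text
(no output)
```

View pics/crop0.png

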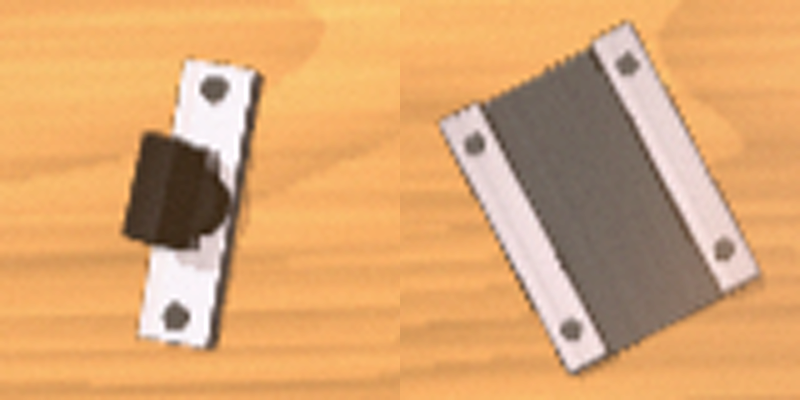

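```bash
cat > h.py <<'E'
from rig import bot,status,camera,order
import cv2,numpy as np
from scipy.spatial.transform import Rotation as R
from scipy.optimize import least_squares
def proj(P,T,c):
    q=(T[:3,:3]@np.asarray(P,float).T).T+T[:3,3]
    return np.c_[c["fx"]*q[:,0]/-q[:,2]+c["cx"], c["cy"]-c["fy"]*q[:,1]/-q[:,2]]
def rect(L,W,z): return np.array([[s*L/2,t*W/2,z] for s,t in((1,1),(1,-1),(-1,-1),(-1,1))])
def place(m,p):
    c,s=np.cos(p[2]),np.sin(p[2]); m=np.asarray(m)
    return np.c_[c*m[:,0]-s*m[:,1]+p[0], s*m[:,0]+c*m[:,1]+p[1], m[:,2]]
def fit(model,px,T,c,p0):
    r=least_squares(lambda p:(proj(place(model,p),T,c)-px).ravel(),p0)
    return r.x,np.abs(r.fun).max()
def down(a): # tool z down, tool y (jaw) axis at heading a
    y=np.array([np.cos(a),np.sin(a),0]);z=np.array([0,0,-1.]);x=np.cross(y,z)
    return R.from_matrix(np.c_[x,y,z]).as_quat()
def wristT(s,c):
    M=np.eye(4);M[:3,:3]=R.from_quat(s["orientation"]).as_matrix();M[:3,3]=s["tcp_pos"]
    return np.linalg.inv(M@c["mount"])
def ray(px,z,T,c):
    d=np.array([(px[0]-c["cx"])/c["fx"],-(px[1]-c["cy"])/c["fy"],-1.]);Ri=T[:3,:3].T
    o=-Ri@T[:3,3];d=Ri@d;return o+d*(z-o[2])/d[2]
E
python3 - <<'E'
from h import *
c=camera("top");T=c["world_to_cam"]
bar=np.array([[187,61],[258,72],[211,348],[138,336]])/5+[120,157]-.4
cr=(np.array([[440,122],[630,22],[760,275],[575,373]])-[400,0])/5+[258,168]-.4
for n,px,L,W,z in(("bar",bar,.11,.028,.012),("cr",cr,.11,.084,.024)):
    W3=np.array([ray(p,z,T,c) for p in px]);print(n,W3.round(4).tolist(),W3.mean(0),[np.linalg.norm(W3[i]-W3[i-1]).round(4) for i in range(4)])
    for y in(0,1.57,-.8,-1.2,1.2,2.5):
        p,e=fit(rect(L,W,z),px,T,c,[*W3.mean(0)[:2],y])
        if e<4: print(p,e)
# wing top edge
for q in((147,132),(125,232),(185,138),(160,243)): print(ray(np.array(q)/5+[120,157]-.4,.068,T,c))
c=camera("wrist");print(c["fx"],c["cx"],c["cy"],c["mount"])
E
```

```text
bar [[0.6037, 0.3055, 0.012], [0.5987, 0.2779, 0.012], [0.4918, 0.2979, 0.012], [0.4972, 0.3262, 0.012]] [0.54783719 0.30188549 0.012     ] [np.float64(0.1085), np.float64(0.028), np.float64(0.1087), np.float64(0.0288)]
[ 0.5478413   0.30188523 -0.18790855] 0.4196695278805578
[ 0.5478413   0.30188523 -0.18790855] 0.4196695333096443
[ 0.5478413   0.30188523 -0.18790855] 0.4196695385889768
[ 0.5478413   0.30188523 -0.18790856] 0.4196695463800779
[ 0.5478413   0.30188523 -0.18790855] 0.4196695355701934
[ 0.5478413   0.30188523 -0.18790855] 0.4196695373126431
cr [[0.5517, 0.0942, 0.024], [0.5882, 0.0205, 0.024], [0.4901, -0.0268, 0.024], [0.4544, 0.0447, 0.024]] [0.52109899 0.03314875 0.024     ] [np.float64(0.1092), np.float64(0.0822), np.float64(0.109), np.float64(0.0799)]
[0.52110388 0.03315009 0.46050333] 1.1125587254022662
[0.52110388 0.03315009 0.46050337] 1.1125593512714431
[0.52110388 0.03315009 0.46050333] 1.112558757534316
[0.52110388 0.03315009 0.46050333] 1.1125586513749113
[0.52110388 0.03315009 0.46050334] 1.1125589068467434
[0.52110388 0.03315009 0.46050334] 1.1125587913478512
[0.5685594  0.30372594 0.068     ]
[0.53193757 0.31237461 0.068     ]
[0.56598951 0.28975784 0.068     ]
[0.52756733 0.29955082 0.068     ]
334.1607402840522 321.85564490753933 238.25351526721667 [[-9.92800062e-04  9.53419207e-01  3.01646862e-01  7.78152034e-02]
 [ 9.99999015e-01  1.24593007e-03 -6.46764815e-04 -5.98497404e-04]
 [-9.92468893e-04  3.01645922e-01 -9.53419505e-01 -1.18027392e-01]
 [ 0.00000000e+00  0.00000000e+00  0.00000000e+00  1.00000000e+00]]
```

```bash
python3 - <<'E'
from h import *
s=status.get_state();m=R.from_quat(s["orientation"]).as_matrix();print("jaw now",np.arctan2(m[1,1],m[0,1]))
for off in(1.5708,-1.5708):
  for n,p,a in(("crhover",(.521,.033,.2),.46-.05),("barhover",(.548,.302,.2),-.235),("bargrasp",(.548,.302,.05),-.235),("crplace",(.521,.033,.06),.41),("turn",(.521,.033,.06),.41-1.0),("turnmax",(.521,.033,.06),.41-1.35)):
    j=bot.inverse_kinematics(np.array(p),down(a+off));print(off,n,None if j is None else np.round(j,2))
E
```

```text
jaw now 1.1590230806049733
1.5708 crhover [-0.66  0.11  0.55  1.87 -0.06  1.17  1.9 ]
1.5708 barhover [-0.75  0.32  0.22  1.61 -0.07  1.22  0.82]
1.5708 bargrasp [-0.74  0.47  0.21  1.74 -0.12  0.94  0.85]
1.5708 crplace [-0.58  0.29  0.5   2.   -0.18  0.89  1.99]
1.5708 turn [-0.64  0.3   0.57  2.01 -0.21  0.89  1.02]
1.5708 turnmax [-0.66  0.31  0.59  2.01 -0.22  0.89  0.67]
-1.5708 crhover [-0.79  0.12  0.69  1.88 -0.08  1.17 -1.23]
-1.5708 barhover [-1.05  0.36  0.6   1.63 -0.21  1.23 -2.21]
-1.5708 bargrasp [-1.03  0.53  0.59  1.76 -0.34  0.96 -2.11]
-1.5708 crplace [-0.75  0.33  0.69  2.01 -0.27  0.89 -1.07]
-1.5708 turn [-1.12  0.58  1.22  2.02 -0.66  1.01 -1.73]
-1.5708 turnmax [-1.12  0.58  1.22  2.02 -0.66  1.01 -2.08]
```

```bash
python3 - <<'E'
from h import *
import pickle
H=np.pi/2
for n,p,a in(("cr",(.521,.033,.2),.41),("bar",(.548,.302,.18),-.235)):
    bot.move_to(np.array(p),down(a+H)); bot.pause(.2)
    s=status.get_state();c=camera("wrist");cv2.imwrite(f"pics/w_{n}.png",c["frame"][:,:,::-1]);pickle.dump((s,c),open(f"w_{n}.pkl","wb"))
    print(s["clock"],s["tcp_pos"],s["contact_force"])
E
```

```text
2.625 [0.52109109 0.03354015 0.20000901] [-0.35482645  0.11881582 -0.07245404]
3.925 [0.54860788 0.30050021 0.18044878] [-0.27372095 -0.64088083  0.09509541]
```

View pics/w_cr.png

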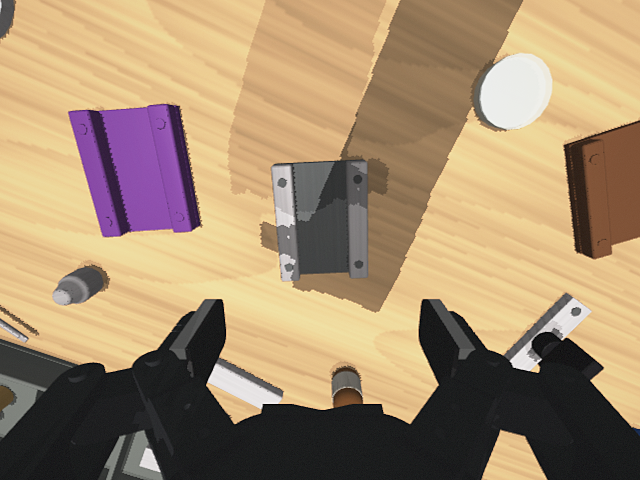

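View pics/w_bar.png

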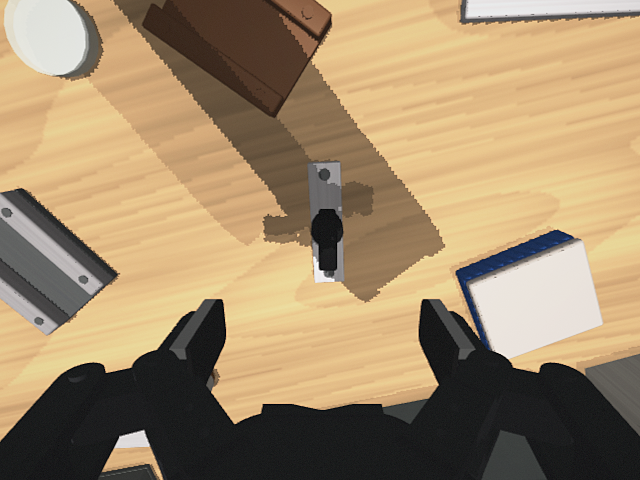

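```bash
python3 - <<'E'
import cv2,numpy as np
a=cv2.imread("pics/w_cr.png")[150:290,260:385];b=cv2.imread("pics/w_bar.png")[150:290,295:360]
f=lambda x:cv2.resize(x,None,fx=4,fy=4,interpolation=cv2.INTER_CUBIC)
o=np.hstack([f(a),f(b)]);cv2.imwrite("pics/crop1.png",np.clip(o*1.6,0,255).astype(np.uint8));print(o.shape)
E
```

```text
(560, 760, 3)
```

View pics/crop1.png

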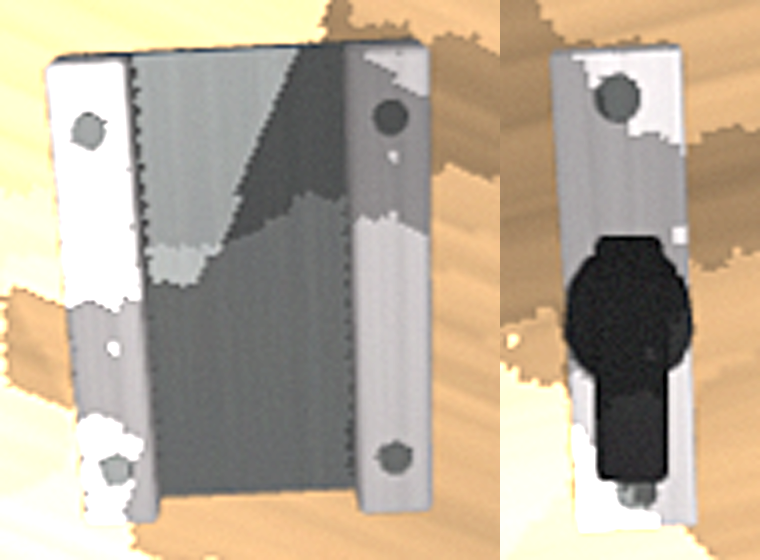

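```bash
python3 - <<'E'
from h import *
import pickle
s,c=pickle.load(open("w_cr.pkl","rb"));T=wristT(s,c)
px=np.array([[50,62],[428,47],[430,510],[84,521]])/4+[260,150]-.4
W3=np.array([ray(p,.024,T,c) for p in px]);print(W3.mean(0),[np.linalg.norm(W3[i]-W3[i-1]).round(4) for i in range(4)])
p,e=fit(rect(.11,.084,.024),px,T,c,[*W3.mean(0)[:2],.46]);print("cradle",p,e)
s,c=pickle.load(open("w_bar.pkl","rb"));T=wristT(s,c)
px=(np.array([[553,50],[683,47],[694,524],[578,527]])-[500,0])/4+[295,150]-.4
W3=np.array([ray(p,.012,T,c) for p in px]);print(W3.mean(0),[np.linalg.norm(W3[i]-W3[i-1]).round(4) for i in range(4)])
p,e=fit(rect(.11,.028,.012),px,T,c,[*W3.mean(0)[:2],-.19]);print("bar",p,e)
q=lambda P:((proj(P,T,c)-[295,150]+.4)*4+[500,0]).round().astype(int).tolist()
for k in(0,.05,.1,.15):
  pp=[p[0],p[1],p[2]-k];print(k,"wing top",q(place(rect(.04,.014,.068),pp)),"base",q(place(rect(.04,.014,.03),pp)))
print(q([[p[0],p[1],.03]]))
E
```

```text
[0.52252894 0.03416752 0.024     ] [np.float64(0.1082), np.float64(0.0815), np.float64(0.1086), np.float64(0.0831)]
cradle [0.52272283 0.03425    3.5888603 ] 1.4975214872918627
[0.54972839 0.30421519 0.012     ] [np.float64(0.1095), np.float64(0.0273), np.float64(0.1093), np.float64(0.0272)]
bar [0.54979649 0.30419162 2.94344153] 0.5807469321452174
0 wing top [[589, 277], [667, 274], [673, 482], [598, 485]] base [[591, 231], [659, 228], [665, 412], [599, 414]]
0.05 wing top [[594, 275], [673, 275], [668, 484], [593, 483]] base [[596, 229], [664, 230], [660, 413], [595, 413]]
0.1 wing top [[600, 273], [679, 278], [662, 485], [587, 481]] base [[601, 228], [669, 232], [655, 415], [590, 411]]
0.15 wing top [[606, 271], [684, 280], [657, 486], [582, 479]] base [[606, 226], [674, 234], [651, 416], [585, 409]]
[[629, 323]]
```

```bash
python3 - <<'E'
from h import *
import pickle
H=np.pi/2;q=down(-.23+H)
bot.move_to(np.array([.549,.303,.12]),q)
print(bot.servo_line(np.array([.549,.303,.059]),rate=.1,force_limit=8))
bot.set_gripper(0.0);bot.pause(.1)
s=status.get_state();print(s["clock"],s["tcp_pos"],s["grip_width"],s["contact_force"],s["moment"])
bot.servo_line(np.array([.549,.303,.16]),rate=.15);bot.pause(.3)
s=status.get_state();c=camera("wrist");cv2.imwrite(f"pics/w_held.png",c["frame"][:,:,::-1]);pickle.dump((s,c),open(f"w_held.pkl","wb"))
print(s["clock"],s["tcp_pos"],s["grip_width"],s["contact_force"],s["moment"])
E
```

```text
False
5.8333 [0.54900098 0.30309066 0.05901106] 0.15413840143733537 [-0.01487272 -0.20598875  0.26046879] [0.03635882 0.07603608 0.00730662]
6.9583 [0.54875086 0.3028249  0.15927043] 0.15413005542948485 [ 0.66013773 -0.41486561 -2.33692211] [-0.00065425 -0.01585128  0.00423975]
```

View pics/w_held.png

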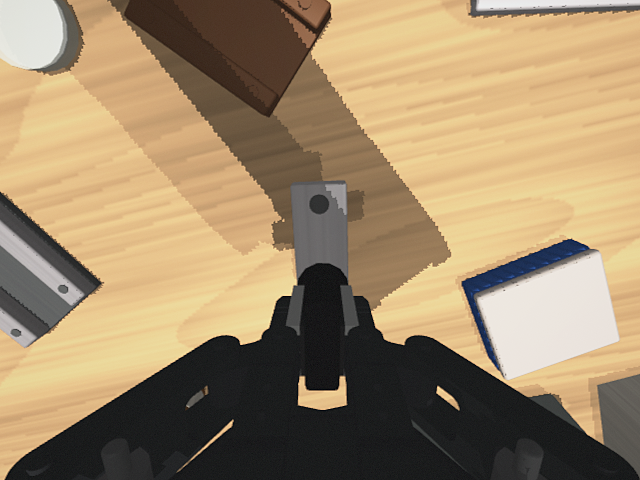

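Lifted: the bar hangs level from the knob, with its far end at about (292,184)–(346,182). Next I'll measure its pose in the hand.

```bash
python3 - <<'E'
import cv2,numpy as np
a=cv2.imread("pics/w_held.png")[170:300,270:370]
o=cv2.resize(a,None,fx=6,fy=4.6,interpolation=cv2.INTER_CUBIC)
cv2.imwrite("pics/crop2.png",np.clip(o*1.6,0,255).astype(np.uint8))
E
```

```text
(no output)
```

View pics/crop2.png

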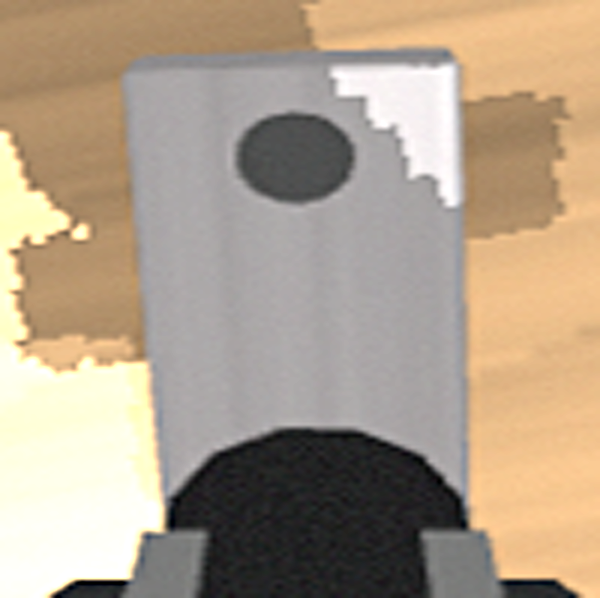

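```bash
python3 - <<'E'
from h import *
import pickle
s,c=pickle.load(open("w_held.pkl","rb"));T=wristT(s,c)
px=np.array([[127,73],[458,64],[162,490],[466,490]])/[6,4.6]+[270,170]-.45
z=s["tcp_pos"][2]-.047
W=np.array([ray(p,z,T,c) for p in px]);print(W.round(4),np.linalg.norm(W[0]-W[1]))
def f(p):
    d=W[:,:2]-p[:2];a=p[2];u=d@[np.cos(a),np.sin(a)];v=d@[-np.sin(a),np.cos(a)]
    return np.r_[u[:2]+.055, v+np.array([.014,-.014,.014,-.014])]
r=least_squares(f,[.549,.303,-.2]);p=r.x;print(p,(r.fun*1e3).round(1))
m=R.from_quat(s["orientation"]).as_matrix();a=np.arctan2(m[1,1],m[0,1])
print("tool wing yaw",a-np.pi/2,"knob q",p[2]-(a-np.pi/2),"sign; offset tool frame",m.T@np.r_[p[:2]-s["tcp_pos"][:2],0])
E
```

```text
[[0.4935 0.2996 0.1123]
 [0.4988 0.3263 0.1123]
 [0.5413 0.2902 0.1123]
 [0.5475 0.3167 0.1123]] 0.027216606424232473
[ 0.55011192  0.30227538 -0.1950285 ] [-0.   0.   0.4 -0.4  0.4 -0.4]
tool wing yaw -0.22999059943411915 knob q 0.03496209692810057 sign; offset tool frame [-1.45049402e-03 -2.24770267e-04 -7.02024771e-07]
```

```bash
python3 - <<'E'
from h import *
H=np.pi/2;q=down(.453-.035+H);x,y=.5214,.0337
bot.move_to(np.array([x,y,.16]),q);bot.pause(.3)
s=status.get_state();print(s["clock"],s["tcp_pos"],s["contact_force"],s["moment"])
print(bot.servo_line(np.array([x,y,.080]),rate=.1,force_limit=8))
print(bot.servo_line(np.array([x,y,.064]),rate=.02,force_limit=5))
bot.pause(.2)
s=status.get_state();print(s["clock"],s["tcp_pos"],s["contact_force"],s["moment"],s["joints"])
for n in("wrist","scene"):
    c=camera(n);cv2.imwrite(f"pics/seat_{n}.png",c["frame"][:,:,::-1])
a=cv2.imread("pics/seat_scene.png")[190:310,290:430];cv2.imwrite("pics/seat_crop.png",cv2.resize(a,None,fx=5,fy=5,interpolation=cv2.INTER_CUBIC))
E
```

```text
8.3583 [0.52152689 0.03446646 0.1598914 ] [-1.14570655  0.30908887 -1.20787116] [-0.03616484  0.01715006  0.01131223]
False
True
10.15 [0.52125216 0.03374575 0.06690053] [-1.17734268 -0.28539542  6.99716206] [-0.05309208  0.25217405  0.04981522] [-0.55491994  0.2804685   0.46132083  1.99604907 -0.15823559  0.89964633
  1.97850227]
```

View pics/seat_wrist.png

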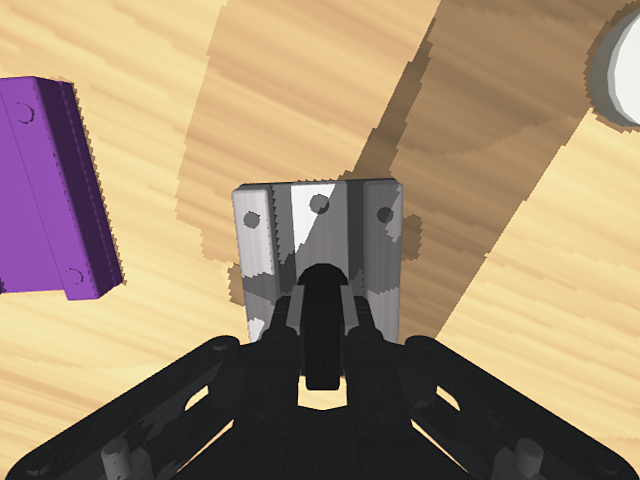

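View pics/seat_crop.png

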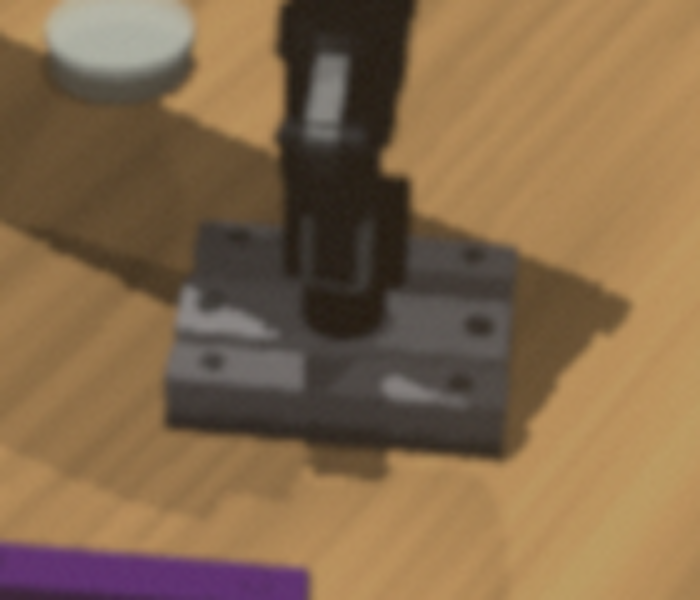

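Seated: TCP z is 0.0669 against 0.067 expected. The gaps to both fences look even (275→292 and 348→365), and the bar's end is level with the cradle's end. Now I'll turn the knob clockwise while watching the moment.

```bash
python3 - <<'E'
from h import *
j0=np.array(status.get_state()["joints"]);m0=status.get_state()["moment"][2]
d=0
while d<1.42:
    d+=.08 if d<.95 else .04
    j=j0.copy();j[6]-=d;bot.set_joints(j)
    s=status.get_state();mz=s["moment"][2]
    print(round(d,2),s["clock"],round(s["joints"][6]-j0[6],3),round(mz-m0,3),s["contact_force"].round(1),s["tcp_pos"].round(4))
    if abs(mz-m0)>.9: break
E
```

```text
0.08 10.5 -0.078 -0.081 [0.5 0.  0.6] [0.5215 0.0338 0.0669]
0.16 10.75 -0.157 -0.088 [ 0.6 -0.4  1.7] [0.5214 0.0338 0.067 ]
0.24 11.0 -0.236 -0.085 [ 0.2 -0.5  2.7] [0.5213 0.0337 0.0669]
0.32 11.25 -0.316 -0.068 [-0.1  0.3  2.2] [0.5213 0.0337 0.0669]
0.4 11.5 -0.396 -0.134 [-1.2 -0.7  3.7] [0.5212 0.0338 0.0669]
0.48 11.75 -0.476 -0.147 [0.4 0.6 3.8] [0.5212 0.0339 0.0669]
0.56 12.0 -0.556 -0.139 [-1.1  1.2  3.9] [0.5213 0.0339 0.0669]
0.64 12.25 -0.636 -0.146 [0.3 2.6 3. ] [0.5213 0.034  0.0669]
0.72 12.5 -0.716 -0.119 [0.5 1.5 3.8] [0.5213 0.034  0.0669]
0.8 12.75 -0.796 -0.108 [0.4 2.2 4.1] [0.5213 0.034  0.0669]
0.88 13.0 -0.876 -0.141 [0.  2.2 4.4] [0.5213 0.0339 0.0669]
0.96 13.25 -0.956 -0.156 [0.4 2.6 4.3] [0.5213 0.0339 0.0669]
1.0 13.5 -0.997 -0.108 [0.4 3.4 5.3] [0.5213 0.0338 0.0669]
1.04 13.75 -1.038 -0.113 [0.9 2.  3.4] [0.5213 0.0339 0.0669]
1.08 14.0 -1.078 -0.119 [1.5 3.2 3.9] [0.5213 0.0339 0.0669]
1.12 14.25 -1.118 -0.045 [1.5 2.7 4. ] [0.5213 0.0339 0.0669]
1.16 14.5 -1.158 -0.079 [1.5 4.5 3.6] [0.5213 0.0339 0.0669]
1.2 14.75 -1.198 0.268 [1.7 4.5 4.1] [0.5213 0.034  0.0669]
1.24 15.0 -1.237 0.989 [1.3 6.  5.2] [0.5213 0.0348 0.0669]
```

The moment held near its base level, then rose sharply to 1 N m at 1.20–1.24 rad. I expected about 1.015 for the knob plus about 0.18 for the bar's swing, so this is the stop. I'll release, retreat and check.

```bash
python3 - <<'E'
from h import *
import pickle
bot.set_gripper(1.0);bot.pause(.2)
s=status.get_state();p=np.array(s["tcp_pos"]);print(s["clock"],s["contact_force"],s["grip_width"])
bot.servo_line(p+[0,0,.12],rate=.15)
bot.pause(.3)
s=status.get_state();c=camera("wrist");pickle.dump((s,c),open("w_fin.pkl","wb"));cv2.imwrite("pics/fin_w.png",c["frame"][:,:,::-1])
bot.move_to(np.array([.45,.35,.25]),s["orientation"]);bot.pause(.2)
t=camera("top");pickle.dump(t,open("t_fin.pkl","wb"))
cv2.imwrite("pics/fin_t.png",np.clip(cv2.resize(t["frame"][158:258,248:348,::-1],(600,600),interpolation=cv2.INTER_CUBIC)*1.6,0,255).astype(np.uint8))
print(status.get_state()["clock"],status.get_state()["contact_force"])
E
```

```text
15.8917 [-0.78035562 -0.33788699 -1.09586818] 0.998959618691532
18.6917 [ 0.76031719  0.53441225 -0.1323552 ]
```

View pics/fin_w.png

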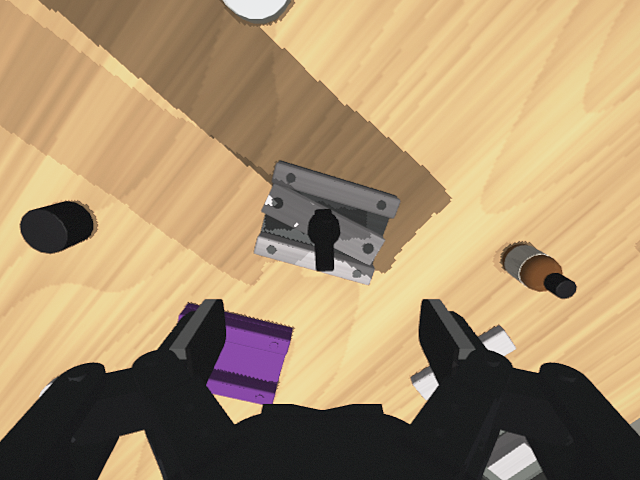

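View pics/fin_t.png

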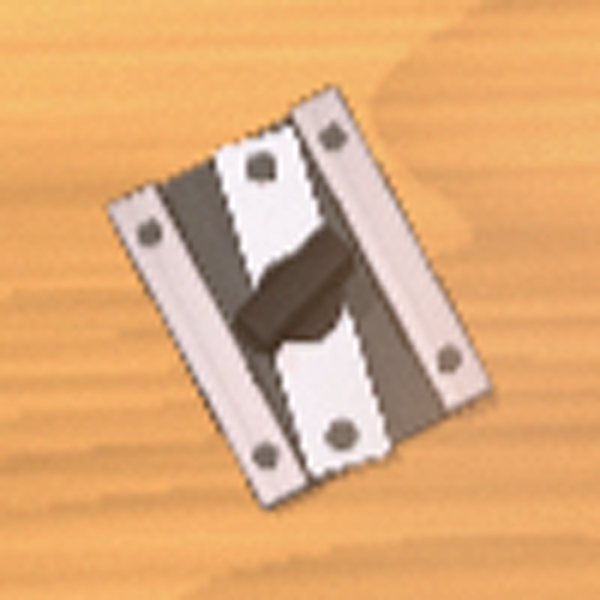

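```bash
python3 - <<'E'
from h import *
import pickle
c=pickle.load(open("t_fin.pkl","rb"));T=c["world_to_cam"]
g=lambda pts,z:np.array([ray(np.array(p)/6+[248,158]-.42,z,T,c) for p in pts])
cr=g([(150,233),(333,136),(449,358),(265,457)],.024);b=g([(261,167),(342,434)],.020);w=g([(235,325),(330,232)],.068);w2=g([(260,345),(355,258)],.068)
h=lambda v:np.degrees(np.arctan2(v[1],v[0]))
ca=h(cr[0]-cr[3]);ba=h(b[0]-b[1]);wa=h(w[1]-w[0]);print("cradle",ca,"bar",ba,"wing",wa,h(w2[1]-w2[0]),"knob",ba-wa)
d=(b.mean(0)-cr.mean(0))[:2]*1e3;a=np.radians(ca);print("bar-centre offset along/across mm",d@[np.cos(a),np.sin(a)],d@[-np.sin(a),np.cos(a)])
s,c=pickle.load(open("w_fin.pkl","rb"));T=wristT(s,c)
cr=np.array([ray(p,.024,T,c) for p in((291,178),(381,205),(362,266),(271,250))]);b=np.array([ray(p,.02,T,c) for p in((277,202),(368,248))])
d=(b.mean(0)-cr.mean(0))[:2]*1e3;print("wrist",d@[np.cos(a),np.sin(a)],d@[-np.sin(a),np.cos(a)])
E
```

```text
cradle 25.84221310047494 bar 15.511032471395351 wing -46.93808911342303 -48.85714684697585 knob 62.449121584818386
bar-centre offset along/across mm -1.2098507235522902 0.01037035073529475
wrist -2.196297218850609 -1.4416621190634589
```

```bash
python3 -c "
from rig import order,status
print(status.get_state()['clock']);order.finish_job()"
```

```text
18.6917
the job is handed in; nothing more can be done
```

I lifted the clamp bar by its wing and set it flat in the slot of the grey steel cradle. I then turned the knob clockwise to its stop, let go, backed off and handed the job in at 18.7 s of the 48 s allowed.

**Seating:** the TCP stood at 66.9 mm when the bar touched down, against 67 mm expected.

**Lock:** the moment rose sharply to about 1 N m after a 1.24 rad turn. The last top picture puts the knob at about 62° relative to the bar. That agrees with the 60° stop within my measuring error. The bar lies swung about 10° against the fences, as expected.

**Centring along the slot:** the bar sits slightly off centre. The two cameras disagree a little: 1.2 mm off by the top camera and 2.2 mm by the wrist camera. That is close to the 2 mm calibration error, so I left it.

I did not touch the disc mount or the look-alikes. The force reading at hand-in was within its usual noise.

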